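# Tip the blue sample-vial hopper into its tray

## Robot

A 6-joint arm with a two-finger parallel gripper is mounted at the origin on the work surface. World frame = base frame: x ahead of the robot, y to its left, z up, the work surface at z = 0. Lengths are in m, angles in degrees, forces in N, time in s.
With the tool pointing down it reaches from about 0.375 to 0.9 m from the base axis. Payload 3.1 kg.
Tool frame: the origin (TCP) lies at the very end of the fingers, on their centre line; the grasp point (between the pads) lies 19 mm behind it; x points along the fingers, z is the direction in which the jaws open and shut, and the axes are right-handed (so a half turn about x gives the same grasp; the last joint's range is limited). The gripper opens to 87 mm and grips with 3 to 60 N. Pads are 19 mm wide; open, the fingers measure 117 mm over their backs; the gripper's body (75 mm by 190 mm) begins 51 mm behind the grasp point.
Start: joints at [55.491, 30.224, 82.088, -0, 67.689, -10.227], TCP at [0.257, 0.57, 0.223] pointing down, gripper open.
Joint ranges: [-176.69, 176.69], [-43.24, 126.21], [12.49, 139.97], [-82, 262], [0, 151.66], [-163.58, 163.58]. Speed limits (degrees/s): [159.86, 159.86, 180, 180, 180, 180].

## Interface

Orientations are given as a 3x3 rotation matrix whose columns are the frame's x, y, z axes.
In Python, from rig import bot gives the robot as it stands.
- The arm moves only by the tool send_rows, never from a script. Its arguments are lists of equal length, an entry for each row: "fingers": the opening, from 0 (shut) to 1 (fully open); "dp": the shift along the world's x, y, z in mm, a list of three; "turn": the turn, a rotation vector about the world's x, y, z in rad, a list of three. In form: {"fingers": [fingers, ...], "dp": [[tx, ty, tz], ...], "turn": [[rx, ry, rz], ...]}. A call has 1 to 10 rows; each row is the pose to reach, as a shift and turn from the pose measured when the call began; what a row does not reach only later rows make up. A row lasts 1/12 s, in which the tool goes at most 41.7 mm and 7.16 degrees, less where a joint would pass 70% of its speed; a pose out of reach is approached as far as the arm can. A call with a gripper value outside its range is refused whole. The fingers move at their own pace and stop on an object; the grip force is fixed at half the most. Time passes only in rows, so rows that repeat a pose let the fingers close. It gives the time, the measured TCP pose, the force and the opening at its end, in the units of the state.
- bot.read_state(): the state, without advancing time (a new reading comes with each control period).
- bot.capture(name): name is "side" or "top"; returns a dict with "img" (400x640x3 uint8, blue, green, red), "z_map" (400x640 float32, m along the optical axis (not along the pixel's ray), 0 where there is no reading), "mtx" (3x3 intrinsics, pixels), "origin" and "orientation" of the camera in the world. Camera axes: x right, y up, looking along -z (the intrinsics and any distortion apply to the point x, -y, -z); pixel columns grow to the right and rows downward; lengths in m; the calibration is good to about 2 mm. A picture is of the moment at which its call begins.
- bot.hand_in(): hands the job in, once; it reports no verdict.
The state is a dict: "time_s": time; "joint_positions": joint angles; "qvel": joint speeds; "tau": joint torques, N m; "position": TCP position; "tcp_rot": TCP orientation; "force": force on the tool from outside, world axes, zero at the start; "moment": the same for the moment, N m; "opening": opening from 0.0 (shut) to 1.0 (fully open).
Only numpy, scipy, OpenCV 4.12 (cv2) and the standard library are available. Lean on these libraries where they do the work, as an engineer would, in place of code of your own. Each camera call takes 0.05 s, during which the arm holds its last target.

## Task

Empty the blue flip-lid hopper: swing its blue crank handle up and over, away from the robot, as far as it goes, so that the hopper turns upside down, its lid drops open and both blue-capped vials spill into the white tray below it. Let go of the crank and leave the hopper upside down; do not turn the orange hopper.

Things in the scene. Friction and masses are not known exactly. Their poses are not given: they have to be found in the camera images.
- blue_crank (a point): Middle of the blue hopper's crank pin: level, 14 mm thick, 62 mm long, sticking out to the right (-y), free to grip from above. Axes turn with the hopper: x away from robot, y left along pin and axle, z hopper's up (vertical at start). The axle passes through (72.5, 0, -33.8) mm in these axes: radius 80 mm; at start the pin is on the robot's side, 25 deg above level. Yaw within 13 deg.
- blue_tray (a point): Centre of the inner floor of the blue tipper's fixed white tray, 11 mm above the table, 170 (x) by 100 (y) mm inside, walls 39 mm high; axes as the crank's at start. The axle is above x = -25 mm, 150 mm over the table. The hopper turns about +y only: pin up, over the top (230 mm high), down on the far side to a stop at 145 deg (164 mm high). It needs 1 to 2 N and stays where left.
- blue_vial_1: Clear square vial, 18 x 18 x 26 mm, with a round blue cap (16 mm wide, 8 mm high), 14 to 28 g; origin at the centre of its underside, z to the cap. Starts upright inside the blue hopper (open box 86 x 86 x 60 mm), under a clear unlatched lid hinged on the rim at the robot's side, which falls open by its weight past 90 deg.
- blue_vial_2: A second vial, the same as blue_vial_1, also inside the blue hopper.
- orange_crank (a point): Crank pin of a second tipper of the same build with an orange hopper, a bystander; point and axes as for blue_crank. Which tipper stands left or right changes.

How it is judged:
By the outcome, as a careful person would: the job done as asked, in the order asked, and still so for the second after the job is handed in, with the robot touching nothing.
It also fails if it takes over 38 s, if anything falls off the work surface, if the arm or the gripper's body presses on something with over 40 N, if the wrist force passes 120 N, or if a joint passes its speed limit or range.

## Working session

There is one attempt and no reset: what is moved stays moved. The work goes in short steps, Python scripts to look and compute and a tool call to move; the robot and the scene stay as the last step left them, time stands still between calls to the robot, and variables do not carry over. Pictures are saved under pics/ and viewed, and the job is handed in when it is done.

Besides the shell and the picture viewer there is one more tool, called after "Emit:" in YAML: its name, and indented under it one key for each argument. send_rows: Moves the arm, as the interface text tells. Its arguments: {"type":"object","properties":{"fingers":{"type":"array","items":{"type":"number"}},"dp":{"type":"array","items":{"type":"array","items":{"type":"number"}}},"turn":{"type":"array","items":{"type":"array","items":{"type":"number"}}}},"required":["fingers","dp","turn"]}

```bash
mkdir -p pics; ls; cat > h.py <<'E'
import numpy as np, cv2
from rig import bot
def world(c,u,v,z=None):
    K=c["mtx"]; 
    if z is None: z=c["z_map"][int(v),int(u)]
    p=np.array([(u-K[0,2])/K[0,0]*z, -(v-K[1,2])/K[1,1]*z, -z])
    return np.array(c["orientation"])@p+np.array(c["origin"])
def wmap(c):
    K=c["mtx"]; v,u=np.mgrid[:400,:640]; z=c["z_map"]
    P=np.stack([(u-K[0,2])/K[0,0]*z, -(v-K[1,2])/K[1,1]*z, -z],-1)
    return P@np.array(c["orientation"]).T+np.array(c["origin"])
E
python3 - <<'E'
from h import *
s=bot.read_state(); print(s["time_s"],s["position"],s["tcp_rot"],s["opening"],s["force"])
for n in ("side","top"):
    c=bot.capture(n); cv2.imwrite(f"pics/{n}0.png",c["img"]); np.save(f"{n}0.npy",c,allow_pickle=True)
    print(n,{k:v for k,v in c.items() if k not in("img","z_map")})
E
```

```text
pics
0.0 [0.25654739 0.56909388 0.22155424] [[-1.28447825e-03 -9.11541361e-01  4.11206393e-01]
 [-1.81742953e-03  4.11208181e-01  9.11539647e-01]
 [-9.99997524e-01  4.23514215e-04 -2.18485015e-03]] 1.0021288086579998 [-0.16412956  0.65108662  0.12005113]
side {'mtx': array([[430.74104343,   0.        , 323.56508005],
       [  0.        , 430.74104343, 200.700256  ],
       [  0.        ,   0.        ,   1.        ]]), 'origin': array([ 0.30514392, -0.55641161,  0.71022197]), 'orientation': array([[ 0.94766458,  0.21685911, -0.23431596],
       [-0.31900468,  0.6729434 , -0.66737036],
       [ 0.01295604,  0.70719114,  0.7069037 ]])}
top {'mtx': array([[445.10773948,   0.        , 317.759788  ],
       [  0.        , 445.10773948, 200.99047953],
       [  0.        ,   0.        ,   1.        ]]), 'origin': array([ 0.45359202, -0.024532  ,  1.05317038]), 'orientation': array([[-0.02051618,  0.99846663, -0.05141466],
       [-0.9990076 , -0.02250648, -0.03843537],
       [-0.0395336 ,  0.05057509,  0.9979375 ]])}
```

```bash
ls pics
```

```text
side0.png
top0.png
```

View pics/side0.png

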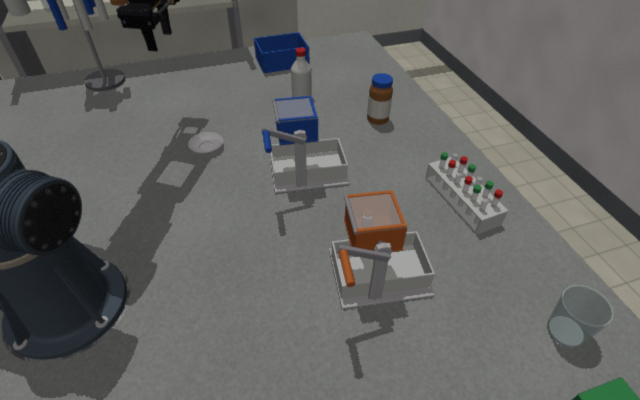

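View pics/top0.png

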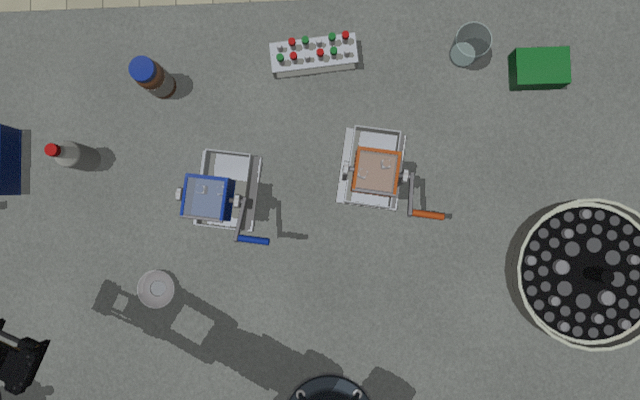

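The blue tipper is on the left, with its pin at about (237..269, 240) in top. The orange tipper is on the right, with its pin at about (428, 215). I'll measure the blue pin in 3D.

```bash
python3 - <<'E'
from h import *
for n in ("top","side"):
    c=np.load(f"{n}0.npy",allow_pickle=True).item(); W=wmap(c)
    hsv=cv2.cvtColor(c["img"],cv2.COLOR_BGR2HSV)
    m=(hsv[...,0]>105)&(hsv[...,0]<130)&(hsv[...,1]>140)&(c["z_map"]>0)
    m&=(W[...,2]>0.165)&(W[...,2]<.21)
    win=np.zeros_like(m)
    if n=="top": win[228:252,230:280]=1
    else: win[122:158,258:275]=1
    m&=win
    P=W[m]; v,u=np.nonzero(m)
    print(n,m.sum(),u.min(),u.max(),v.min(),v.max()); print(P.min(0),P.max(0),np.median(P,0))
    q=P[:,:2]; mu=q.mean(0); d=np.linalg.svd(q-mu)[2][0]; t=(q-mu)@d
    print("dir",d,"yaw",np.degrees(np.arctan(-d[0]/d[1])),"len",np.ptp(t),"mid",mu+d*(t.max()+t.min())/2)
c=np.load("top0.npy",allow_pickle=True).item()
a=cv2.resize(c["img"][130:260,160:300],None,fx=5,fy=5,interpolation=cv2.INTER_CUBIC)[:600]
b=np.load("side0.npy",allow_pickle=True).item()["img"][85:205,240:370]
cv2.imwrite("pics/topc.png",cv2.resize(a,(646,600)));cv2.imwrite("pics/sidec.png",cv2.resize(b,None,fx=5,fy=5,interpolation=cv2.INTER_CUBIC))
W=wmap(c)
# tray walls / table check
for u,v in [(100,250),(230,155),(225,165),(243,160),(203,152),(249,155),(253,239),(243,239),(262,240)]:
    print(u,v,W[v,u].round(4))
E
```

```text
top 188 238 268 235 244
[0.41642896 0.10700988 0.18238717] [0.43516518 0.16607151 0.19536515] [0.42645712 0.13627243 0.19017718]
dir [-0.14403608 -0.98957244] yaw -8.28146447232259 len 0.06004537870527796 mid [0.42619572 0.13675337]
side 124 263 270 130 151
[0.41531834 0.1048412  0.1814917 ] [0.43357311 0.1637161  0.19298309] [0.42396576 0.12835372 0.18989819]
dir [-0.13722145 -0.99054039] yaw -7.887095231148864 len 0.06021630815109369 mid [0.42469244 0.13417866]
100 250 [ 0.4016  0.543  -0.0013]
230 155 [0.6208 0.2212 0.0147]
225 165 [0.5976 0.2339 0.0128]
243 160 [0.6081 0.1903 0.0148]
203 152 [0.6308 0.2877 0.0083]
249 155 [0.6141 0.1692 0.0493]
253 239 [0.4269 0.136  0.1917]
243 239 [0.4273 0.1556 0.1915]
262 240 [0.4246 0.1186 0.1906]
```

View pics/topc.png

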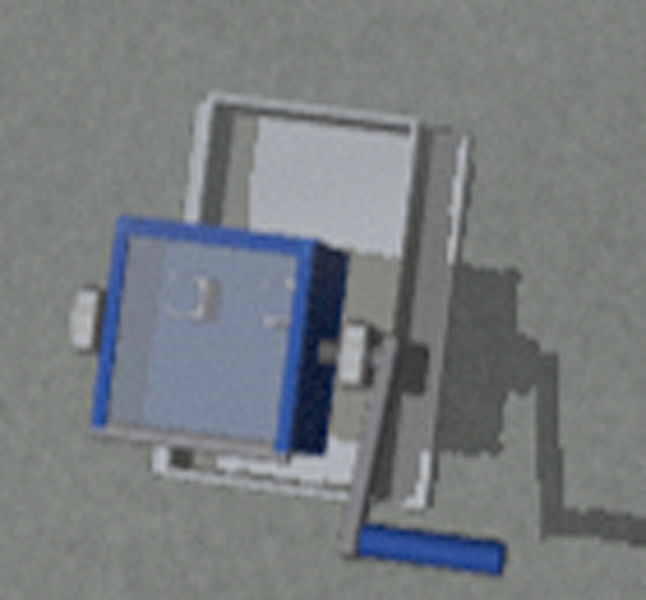

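View pics/sidec.png

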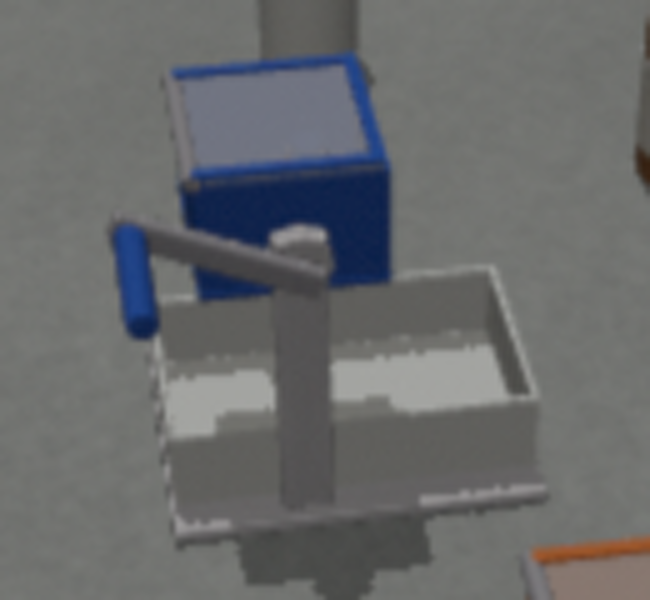

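The top pin surface is at z 0.1905, so its centre is at 0.184. That matches the 0.1838 expected from the given sizes. The measured length is 60 mm and the yaw about -8.2°. I'll grip from above about 8 mm outboard of the pin centre, and hover there first.

Emit:
send_rows:
  fingers: [1, 1, 1, 1, 1, 1, 1, 1, 1, 1]
  dp:
    - [0, 0, 30]
    - [15, -40, 60]
    - [31, -80, 60]
    - [47, -122, 60]
    - [62, -163, 60]
    - [78, -204, 60]
    - [94, -246, 60]
    - [110, -288, 60]
    - [126, -330, 60]
    - [141, -371, 60]
  turn:
    - [0, 0, -0.11]
    - [0, 0, -0.23]
    - [0, 0, -0.35]
    - [0, 0, -0.47]
    - [0, 0, -0.59]
    - [0, 0, -0.71]
    - [0, 0, -0.83]
    - [0, 0, -0.95]
    - [0, 0, -1.07]
    - [0, 0, -1.19]

```text
time_s: 0.93
position: [0.3872, 0.2242, 0.2815]
tcp_rot: [[-0.002, 0.048, 0.999], [0.0, 0.999, -0.048], [-1.0, 0.0, -0.002]]
force: [0.6, 0.4, 0.5]
opening: 1.004
```

```bash
cat > g.py <<'E'
from h import *
s=bot.read_state(); p=np.array(s["position"])*1000; R=np.array(s["tcp_rot"])
print("t",s["time_s"],"p",p.round(1),"F",np.round(s["force"],1),"open",round(s["opening"],3))
th=np.radians(-8.1); X=np.array([np.cos(th),np.sin(th),0]);Y=np.array([-np.sin(th),np.cos(th),0])
from scipy.spatial.transform import Rotation as Ro
def goal(pt):
    T=np.stack([[0,0,-1],np.cross(X,[0,0,-1]),X],1)
    return np.array(pt)-p, Ro.from_matrix(T@R.T).as_rotvec()
E
python3 - <<'E'
from g import *
d,r=goal([424.7,128,280]); print(d.round(1),r.round(3))
E
```

```text
t 0.9333 p [387.2 224.2 281.5] F [0.6 0.4 0.5] open 1.004
[ 37.5 -96.2  -1.5] [-0.    -0.002 -0.093]
```

Emit:
send_rows:
  fingers: [1, 1, 1, 1, 1, 1, 1, 1, 1, 1]
  dp:
    - [13, -33, 0]
    - [26, -66, 0]
    - [37.5, -96, 0]
    - [37.5, -96, 0]
    - [37.5, -96, -20]
    - [37.5, -96, -40]
    - [37.5, -96, -60]
    - [37.5, -96, -75]
    - [37.5, -96, -80]
    - [37.5, -96, -80]
  turn:
    - [0, 0, -0.05]
    - [0, 0, -0.093]
    - [0, -0.002, -0.093]
    - [0, -0.002, -0.093]
    - [0, -0.002, -0.093]
    - [0, -0.002, -0.093]
    - [0, -0.002, -0.093]
    - [0, -0.002, -0.093]
    - [0, -0.002, -0.093]
    - [0, -0.002, -0.093]

```text
time_s: 1.77
position: [0.4234, 0.1285, 0.2003]
tcp_rot: [[-0.004, 0.141, 0.99], [0.0, 0.99, -0.141], [-1.0, -0.0, -0.004]]
force: [0.4, -0.6, 1.2]
opening: 1.004
```

```bash
python3 - <<'E'
from g import *
d,r=goal([424.7,128,165]); print(d.round(1),r.round(3))
c=bot.capture("side"); cv2.imwrite("pics/s1.png",cv2.resize(c["img"][60:220,190:400],None,fx=3.6,fy=3.6,interpolation=cv2.INTER_CUBIC))
E
```

```text
t 1.7667 p [423.4 128.5 200.3] F [ 0.4 -0.6  1.2] open 1.004
[  1.3  -0.5 -35.3] [-0.    -0.004 -0.   ]
```

View pics/s1.png

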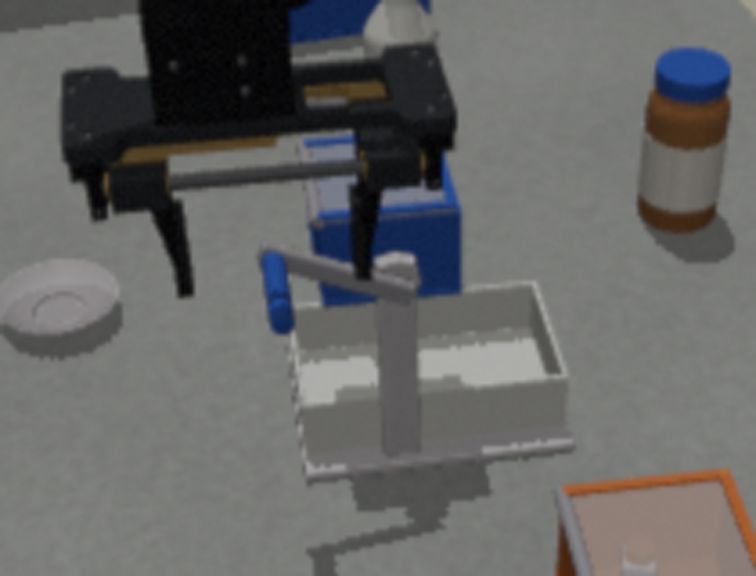

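The open fingers (tips at about (185,293) and (363,275) in the crop) straddle the blue pin at (278,290) and are clear of the arm. I'll go down and close.

Emit:
send_rows:
  fingers: [1, 1, 1, 1, 0.5, 0, 0, 0, 0, 0]
  dp:
    - [1, -0.5, -15]
    - [1.3, -0.5, -28]
    - [1.3, -0.5, -35]
    - [1.3, -0.5, -35]
    - [1.3, -0.5, -35]
    - [1.3, -0.5, -35]
    - [1.3, -0.5, -35]
    - [1.3, -0.5, -35]
    - [1.3, -0.5, -35]
    - [1.3, -0.5, -35]
  turn:
    - [0, 0, 0]
    - [0, 0, 0]
    - [0, 0, 0]
    - [0, 0, 0]
    - [0, 0, 0]
    - [0, 0, 0]
    - [0, 0, 0]
    - [0, 0, 0]
    - [0, 0, 0]
    - [0, 0, 0]

```text
time_s: 2.65
position: [0.4258, 0.128, 0.1666]
tcp_rot: [[-0.001, 0.141, 0.99], [0.001, 0.99, -0.141], [-1.0, 0.0, -0.001]]
force: [-0.7, 0.4, -0.1]
opening: 0.632
```

```bash
python3 - <<'E'
from g import *
c=bot.capture("side"); cv2.imwrite("pics/s2.png",cv2.resize(c["img"][60:220,190:400],None,fx=3.6,fy=3.6,interpolation=cv2.INTER_CUBIC))
E
```

```text
t 2.65 p [425.8 128.  166.6] F [-0.7  0.4 -0.1] open 0.632
```

View pics/s2.png

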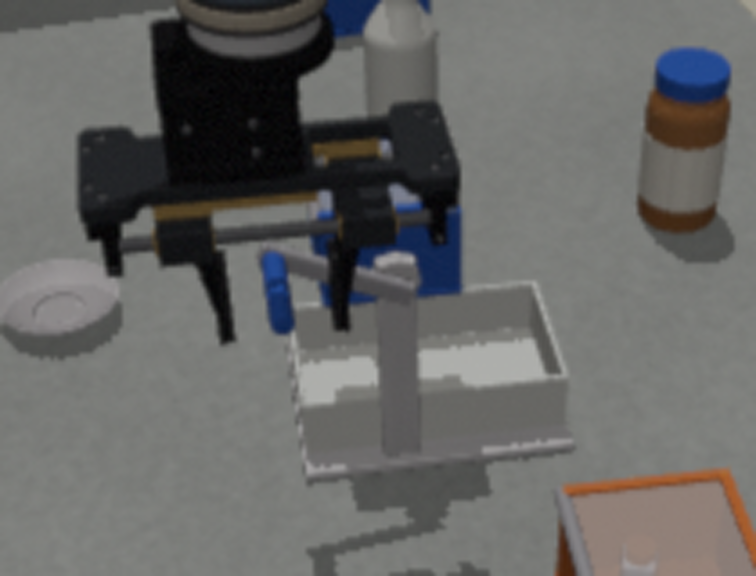

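The fingers are about halfway closed and centred on the pin. I'll keep closing.

Emit:
send_rows:
  fingers: [0, 0, 0, 0, 0, 0, 0, 0, 0, 0]
  dp:
    - [-1, 0, -1.5]
    - [-1, 0, -1.5]
    - [-1, 0, -1.5]
    - [-1, 0, -1.5]
    - [-1, 0, -1.5]
    - [-1, 0, -1.5]
    - [-1, 0, -1.5]
    - [-1, 0, -1.5]
    - [-1, 0, -1.5]
    - [-1, 0, -1.5]
  turn:
    - [0, 0, 0]
    - [0, 0, 0]
    - [0, 0, 0]
    - [0, 0, 0]
    - [0, 0, 0]
    - [0, 0, 0]
    - [0, 0, 0]
    - [0, 0, 0]
    - [0, 0, 0]
    - [0, 0, 0]

```text
time_s: 3.53
position: [0.4244, 0.128, 0.1649]
tcp_rot: [[-0.002, 0.141, 0.99], [0.001, 0.99, -0.141], [-1.0, 0.0, -0.002]]
force: [-0.3, 0.0, 0.8]
opening: 0.149
```

```bash
python3 - <<'E'
from g import *
c=bot.capture("side"); cv2.imwrite("pics/s3.png",cv2.resize(c["img"][60:220,190:400],None,fx=3.6,fy=3.6,interpolation=cv2.INTER_CUBIC))
E
```

```text
t 3.5333 p [424.4 128.  164.9] F [-0.3  0.   0.8] open 0.149
```

View pics/s3.png

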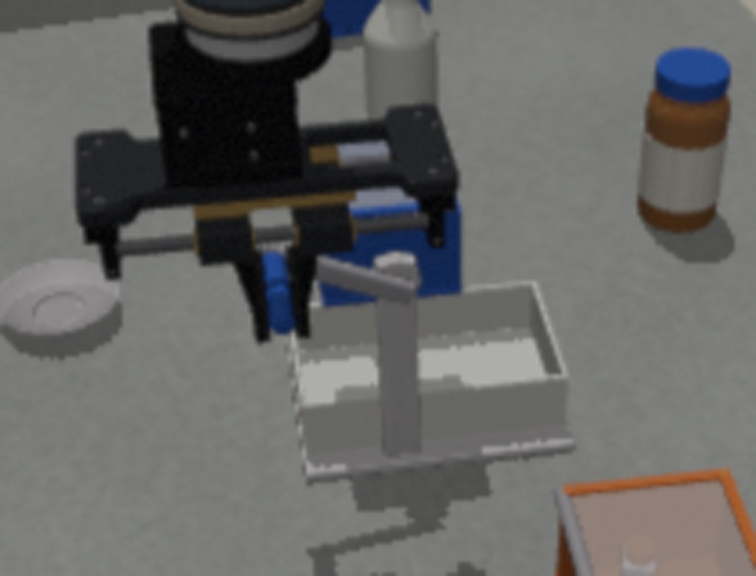

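The pin is gripped (opening 0.149, about 13 mm). Next I'll compute the arc.

```bash
python3 - <<'E'
from g import *
for f in list(range(0,150,4))+[145]:
    a=np.radians(25+f); w=80*(-np.cos(a)*X+np.array([0,0,np.sin(a)])); 
    a0=np.radians(25); w-=80*(-np.cos(a0)*X+np.array([0,0,np.sin(a0)]))
    print(f,w.round(1))
E
```

```text
t 3.5833 p [424.4 128.1 164.9] F [-0.5  0.4  0. ] open 0.151
0 [0. 0. 0.]
4 [ 2.5 -0.4  5. ]
8 [ 5.4 -0.8  9.8]
12 [ 8.5 -1.2 14.3]
16 [12.  -1.7 18.7]
20 [15.8 -2.2 22.8]
24 [19.8 -2.8 26.6]
28 [24.1 -3.4 30.1]
32 [28.6 -4.1 33.3]
36 [33.4 -4.8 36.2]
40 [38.3 -5.5 38.7]
44 [43.4 -6.2 40.9]
48 [48.6 -6.9 42.7]
52 [54.  -7.7 44.1]
56 [59.4 -8.5 45.2]
60 [64.9 -9.2 45.9]
64 [ 70.4 -10.   46.2]
68 [ 75.9 -10.8  46.1]
72 [ 81.4 -11.6  45.6]
76 [ 86.9 -12.4  44.7]
80 [ 92.3 -13.1  43.5]
84 [ 97.6 -13.9  41.8]
88 [102.7 -14.6  39.8]
92 [107.7 -15.3  37.5]
96 [112.6 -16.   34.8]
100 [117.2 -16.7  31.7]
104 [121.6 -17.3  28.4]
108 [125.8 -17.9  24.7]
112 [129.7 -18.5  20.8]
116 [133.3 -19.   16.5]
120 [136.7 -19.4  12.1]
124 [139.7 -19.9   7.4]
128 [142.4 -20.3   2.5]
132 [144.7 -20.6  -2.6]
136 [146.7 -20.9  -7.8]
140 [148.3 -21.1 -13.1]
144 [149.5 -21.3 -18.5]
148 [150.4 -21.4 -24.1]
145 [149.8 -21.3 -19.9]
```

Emit:
send_rows:
  fingers: [0, 0, 0, 0, 0, 0, 0, 0, 0, 0]
  dp:
    - [2.5, -0.4, 5]
    - [5.4, -0.8, 9.8]
    - [8.5, -1.2, 14.3]
    - [12, -1.7, 18.7]
    - [15.8, -2.2, 22.8]
    - [19.8, -2.8, 26.6]
    - [24.1, -3.4, 30.1]
    - [28.6, -4.1, 33.3]
    - [33.4, -4.8, 36.2]
    - [33.4, -4.8, 36.2]
  turn:
    - [0, 0, 0]
    - [0, 0, 0]
    - [0, 0, 0]
    - [0, 0, 0]
    - [0, 0, 0]
    - [0, 0, 0]
    - [0, 0, 0]
    - [0, 0, 0]
    - [0, 0, 0]
    - [0, 0, 0]

```text
time_s: 4.42
position: [0.454, 0.1237, 0.2021]
tcp_rot: [[-0.011, 0.141, 0.99], [0.001, 0.99, -0.141], [-1.0, -0.0, -0.011]]
force: [-10.3, 2.1, 10.5]
opening: 0.145
```

```bash
python3 - <<'E'
from g import *
d,r=goal([424.4,128,164.9]); print(d.round(1),r.round(3))
c=bot.capture("side"); cv2.imwrite("pics/s4.png",cv2.resize(c["img"][60:220,190:400],None,fx=3.6,fy=3.6,interpolation=cv2.INTER_CUBIC))
E
```

```text
t 4.4167 p [454.  123.7 202.1] F [-10.3   2.1  10.5] open 0.145
[-29.6   4.3 -37.2] [-0.001 -0.011 -0.   ]
```

View pics/s4.png

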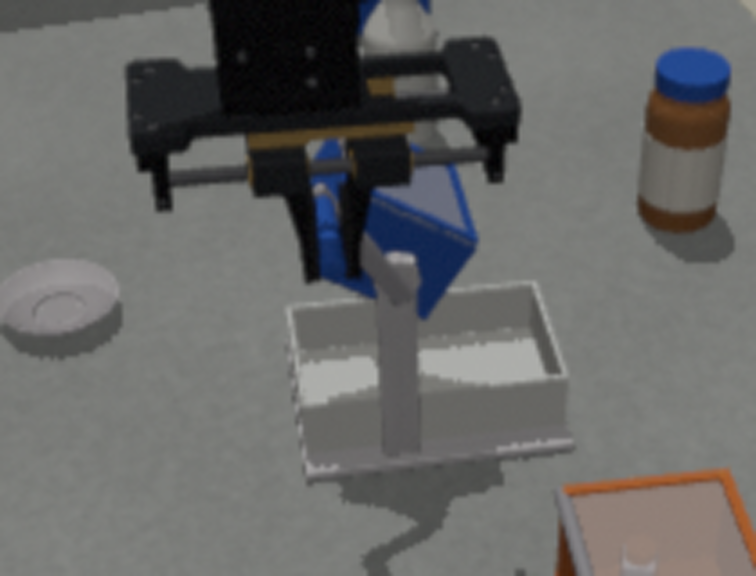

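The hopper is turning with the crank. About 14 N of radial load shows that my circle is roughly 2–3 mm too small, so I'll raise the path by 2 mm and continue.

Emit:
send_rows:
  fingers: [0, 0, 0, 0, 0, 0, 0, 0, 0, 0]
  dp:
    - [8.7, -1.2, 3.5]
    - [13.8, -1.9, 5.7]
    - [19, -2.6, 7.5]
    - [24.4, -3.4, 8.9]
    - [29.8, -4.2, 10]
    - [35.3, -4.9, 10.7]
    - [40.8, -5.7, 11]
    - [46.3, -6.5, 10.9]
    - [51.8, -7.3, 10.4]
    - [57.3, -8.1, 9.5]
  turn:
    - [0, 0, 0]
    - [0, 0, 0]
    - [0, 0, 0]
    - [0, 0, 0]
    - [0, 0, 0]
    - [0, 0, 0]
    - [0, 0, 0]
    - [0, 0, 0]
    - [0, 0, 0]
    - [0, 0, 0]

```text
time_s: 5.3
position: [0.5109, 0.115, 0.2129]
tcp_rot: [[-0.012, 0.14, 0.99], [-0.0, 0.99, -0.14], [-1.0, -0.002, -0.011]]
force: [-3.4, -0.5, 1.5]
opening: 0.148
```

```bash
python3 - <<'E'
from g import *
d,r=goal([424.4,128,164.9]); print(d.round(1),r.round(3))
c=bot.capture("side"); cv2.imwrite("pics/s5.png",cv2.resize(c["img"][60:220,190:400],None,fx=3.6,fy=3.6,interpolation=cv2.INTER_CUBIC))
E
```

```text
t 5.3 p [510.9 115.  212.9] F [-3.4 -0.5  1.5] open 0.148
[-86.5  13.  -48. ] [ 0.    -0.012 -0.001]
```

View pics/s5.png

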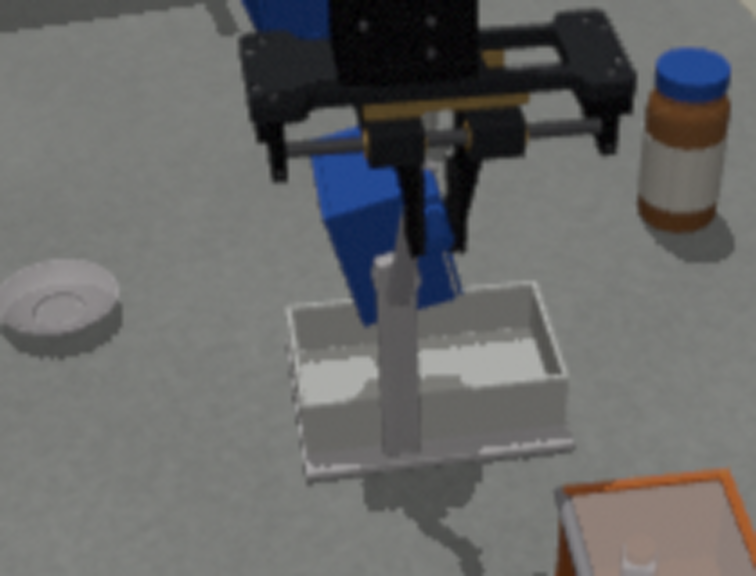

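The crank is just past the top and the forces are small. Continuing.

Emit:
send_rows:
  fingers: [0, 0, 0, 0, 0, 0, 0, 0, 0, 0]
  dp:
    - [5.8, -0.1, -2.5]
    - [11.1, -0.9, -4.2]
    - [16.2, -1.6, -6.2]
    - [21.2, -2.3, -8.5]
    - [26.1, -3, -11.2]
    - [30.7, -3.7, -14.3]
    - [35.1, -4.3, -17.6]
    - [39.3, -4.9, -21.3]
    - [43.2, -5.5, -25.2]
    - [46.8, -6, -29.5]
  turn:
    - [0, 0, 0]
    - [0, 0, 0]
    - [0, 0, 0]
    - [0, 0, 0]
    - [0, 0, 0]
    - [0, 0, 0]
    - [0, 0, 0]
    - [0, 0, 0]
    - [0, 0, 0]
    - [0, 0, 0]

```text
time_s: 6.18
position: [0.5592, 0.1079, 0.1831]
tcp_rot: [[-0.011, 0.14, 0.99], [-0.002, 0.99, -0.14], [-1.0, -0.003, -0.01]]
force: [-4.7, -3.1, 4.1]
opening: 0.15
```

```bash
python3 - <<'E'
from g import *
d,r=goal([424.4,128,164.9]); print(d.round(1),r.round(3))
c=bot.capture("side"); cv2.imwrite("pics/s6.png",cv2.resize(c["img"][60:220,190:400],None,fx=3.6,fy=3.6,interpolation=cv2.INTER_CUBIC))
E
```

```text
t 6.1833 p [559.2 107.9 183.1] F [-4.7 -3.1  4.1] open 0.15
[-134.8   20.1  -18.2] [ 0.002 -0.011 -0.001]
```

View pics/s6.png

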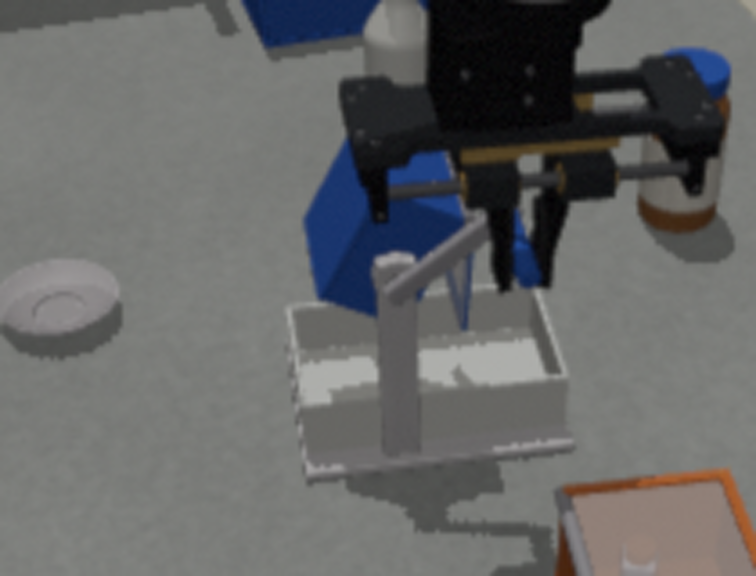

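The lid is opening and the load is low. I'll go on to the stop with a slight overdrive.

Emit:
send_rows:
  fingers: [0, 0, 0, 0, 0, 0, 0, 0, 0, 0]
  dp:
    - [1.9, 0.3, -4.1]
    - [4.9, 0, -8.8]
    - [7.6, -0.3, -13.7]
    - [9.9, -0.6, -18.8]
    - [11.9, -0.9, -24]
    - [13.5, -1.1, -29.3]
    - [14.7, -1.3, -34.7]
    - [15.3, -1.4, -38]
    - [15.3, -1.4, -39]
    - [15.3, -1.4, -39]
  turn:
    - [0, 0, 0]
    - [0, 0, 0]
    - [0, 0, 0]
    - [0, 0, 0]
    - [0, 0, 0]
    - [0, 0, 0]
    - [0, 0, 0]
    - [0, 0, 0]
    - [0, 0, 0]
    - [0, 0, 0]

```text
time_s: 7.07
position: [0.574, 0.1058, 0.1451]
tcp_rot: [[-0.012, 0.14, 0.99], [-0.003, 0.99, -0.14], [-1.0, -0.004, -0.012]]
force: [-9.6, -3.5, 14.7]
opening: 0.151
```

```bash
python3 - <<'E'
from g import *
d,r=goal([424.4,128,164.9]); print(d.round(1),r.round(3))
c=bot.capture("side"); cv2.imwrite("pics/s7.png",cv2.resize(c["img"][60:220,190:400],None,fx=3.6,fy=3.6,interpolation=cv2.INTER_CUBIC))
E
```

```text
t 7.0667 p [574.  105.8 145.1] F [-9.6 -3.5 14.7] open 0.151
[-149.6   22.2   19.8] [ 0.003 -0.012 -0.001]
```

View pics/s7.png

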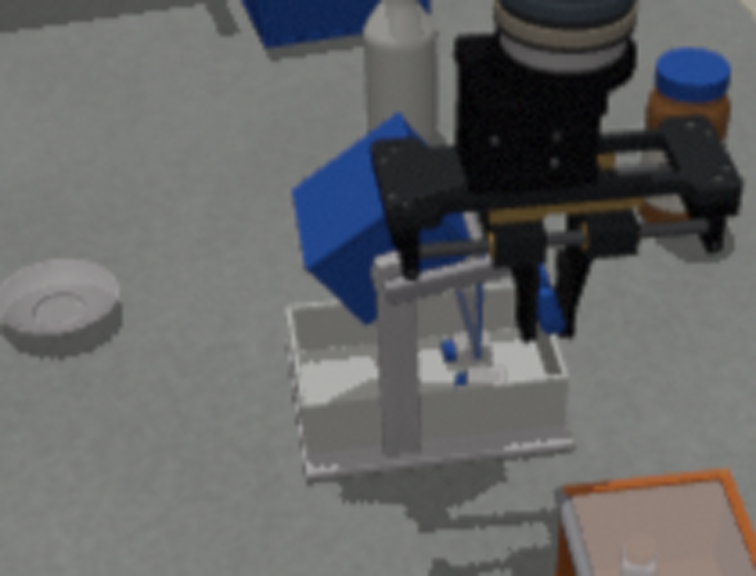

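Both blue caps, at about (447,350) and (461,378) in the crop, are in the tray. The pin height is 164 mm, which matches the stop, and the upward force is 15 N. I'll push 2 mm more to confirm, then open.

Emit:
send_rows:
  fingers: [0, 0, 0]
  dp:
    - [0, 0, -2.5]
    - [0, 0, -2.5]
    - [0, 0, -2.5]
  turn:
    - [0, 0, 0]
    - [0, 0, 0]
    - [0, 0, 0]

```text
time_s: 7.37
position: [0.574, 0.1058, 0.1451]
tcp_rot: [[-0.011, 0.14, 0.99], [-0.003, 0.99, -0.14], [-1.0, -0.005, -0.011]]
force: [-8.6, -2.0, 16.9]
opening: 0.149
```

Emit:
send_rows:
  fingers: [0.5, 0.5, 0.5, 0.5, 0.5, 0.5, 0.5, 0.5]
  dp:
    - [0, 0, 0]
    - [0, 0, 0]
    - [0, 0, 0]
    - [0, 0, 0]
    - [0, 0, 0]
    - [0, 0, 0]
    - [0, 0, 0]
    - [0, 0, 0]
  turn:
    - [0, 0, 0]
    - [0, 0, 0]
    - [0, 0, 0]
    - [0, 0, 0]
    - [0, 0, 0]
    - [0, 0, 0]
    - [0, 0, 0]
    - [0, 0, 0]

```text
time_s: 8.03
position: [0.5742, 0.1058, 0.1449]
tcp_rot: [[-0.011, 0.14, 0.99], [-0.003, 0.99, -0.14], [-1.0, -0.004, -0.01]]
force: [-1.1, -0.2, 0.8]
opening: 0.494
```

The hard stop is confirmed, since it did not move, and the crank is released. I'll retreat straight up and clear.

Emit:
send_rows:
  fingers: [0.5, 0.5, 0.5, 0.5, 0.5, 0.5, 0.5, 0.5, 0.5, 0.5]
  dp:
    - [0, 0, 10]
    - [0, 0, 25]
    - [0, 0, 45]
    - [0, 0, 70]
    - [0, 0, 100]
    - [0, 0, 130]
    - [0, -30, 150]
    - [0, -70, 150]
    - [0, -100, 150]
    - [0, -100, 150]
  turn:
    - [0, 0, 0]
    - [0, 0, 0]
    - [0, 0, 0]
    - [0, 0, 0]
    - [0, 0, 0]
    - [0, 0, 0]
    - [0, 0, 0]
    - [0, 0, 0]
    - [0, 0, 0]
    - [0, 0, 0]

```text
time_s: 8.87
position: [0.5749, 0.0007, 0.2965]
tcp_rot: [[-0.008, 0.144, 0.99], [-0.007, 0.99, -0.144], [-1.0, -0.008, -0.007]]
force: [-0.4, -0.0, -0.3]
opening: 0.5
```

```bash
python3 - <<'E'
from g import *
c=bot.capture("side"); cv2.imwrite("pics/s8.png",cv2.resize(c["img"][60:220,190:400],None,fx=3.6,fy=3.6,interpolation=cv2.INTER_CUBIC))
c=bot.capture("top"); cv2.imwrite("pics/t8.png",cv2.resize(c["img"][110:260,160:360],None,fx=4,fy=4,interpolation=cv2.INTER_CUBIC))
W=wmap(c);hsv=cv2.cvtColor(c["img"],cv2.COLOR_BGR2HSV)
E
```

```text
t 8.8667 p [574.9   0.7 296.5] F [-0.4 -0.  -0.3] open 0.5
```

View pics/s8.png

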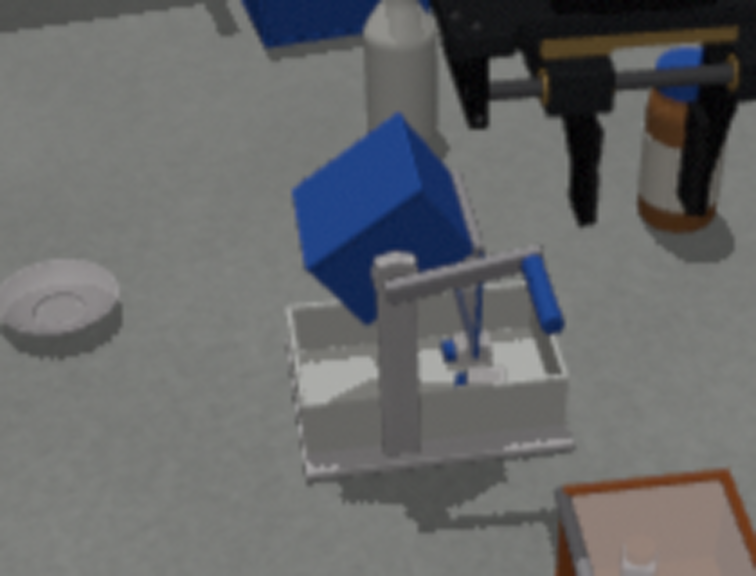

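View pics/t8.png

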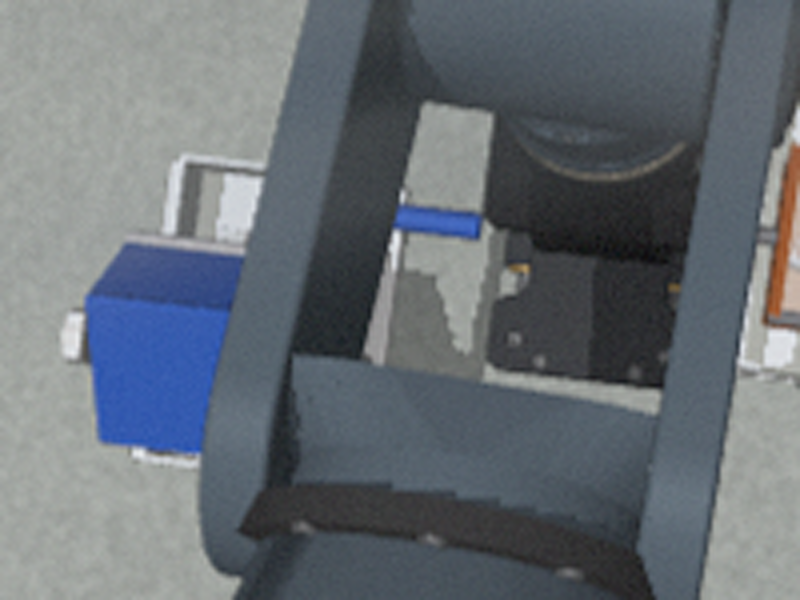

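The hopper is upside down at the stop with the lid hanging open, and two blue caps are visible in the tray. The robot is clear, and the orange tipper is unturned. I'll let it settle and take a closer look.

Emit:
send_rows:
  fingers: [0.5, 0.5, 0.5, 0.5, 0.5, 0.5]
  dp:
    - [0, 0, 20]
    - [0, 0, 20]
    - [0, 0, 20]
    - [0, 0, 20]
    - [0, 0, 20]
    - [0, 0, 20]
  turn:
    - [0, 0, 0]
    - [0, 0, 0]
    - [0, 0, 0]
    - [0, 0, 0]
    - [0, 0, 0]
    - [0, 0, 0]

```text
time_s: 9.47
position: [0.5736, 0.0055, 0.3147]
tcp_rot: [[-0.012, 0.142, 0.99], [-0.002, 0.99, -0.142], [-1.0, -0.004, -0.012]]
force: [1.0, -0.7, 0.1]
opening: 0.5
```

```bash
python3 - <<'E'
from g import *
c=bot.capture("side"); cv2.imwrite("pics/s9.png",cv2.resize(c["img"][120:200,265:365],None,fx=7,fy=7,interpolation=cv2.INTER_CUBIC))
cv2.imwrite("pics/s9f.png",c["img"])
W=wmap(c)
for u,v in [(314,157),(318,165),(320,158),(325,164),(340,140)]: print(u,v,W[v,u].round(3))
E
```

```text
t 9.4667 p [573.6   5.5 314.7] F [ 1.  -0.7  0.1] open 0.5
314 157 [0.56  0.247 0.023]
318 165 [0.558 0.21  0.027]
320 158 [0.573 0.24  0.022]
325 164 [0.575 0.206 0.029]
340 140 [0.573 0.111 0.17 ]
```

View pics/s9.png

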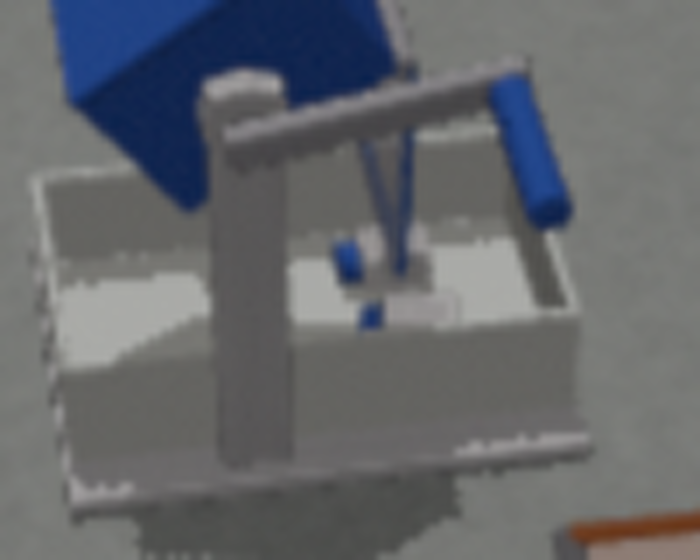

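View pics/s9f.png

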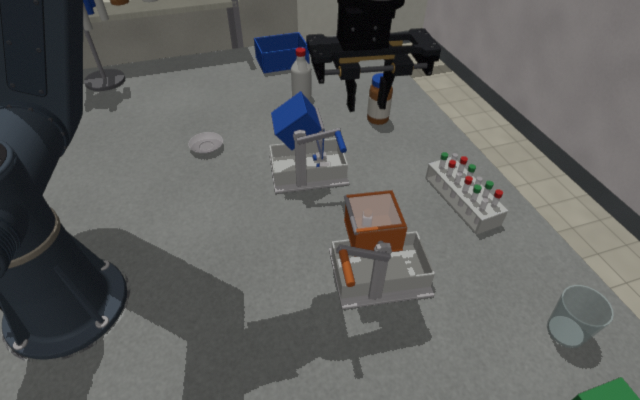

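Both vials lie on the tray floor. Their top surfaces read 22–29 mm, and a vial on its side on the 11 mm floor would top out at 29 mm. The crank is still at the stop. Handing in.

```bash
python3 - <<'E'
from rig import bot
print(bot.hand_in())
E
```

```text
the job is handed in; nothing more can be done
None
```

The blue hopper is upside down at its far stop with the lid hanging open, and both blue-capped vials are in the white tray. I gripped the blue crank pin from above, took it over the top to the stop, released it, and backed the arm away. I handed the job in at about 9.5 s of the 38 s allowed.

- **Crank at its stop:** the pin ended 164 mm high, as the given stop requires, and a further 2.5 mm push did not move it. It stayed there after release.
- **Vials:** both lie on their sides on the tray floor, with surfaces measured at 22–29 mm against the 29 mm expected.
- **Orange hopper:** it was not touched and looks unturned.
- **Robot:** clear of everything, with the force readings near zero. The largest wrist force I saw at the end of any move was about 19 N, while pressing on the stop.
- **One disagreement:** partway through the swing, the crank's circle came out 2–3 mm larger than I had worked out, with about 14 N of sideways load. I raised the path by 2 mm and the load fell to under 7 N for the rest of the swing to the stop.

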